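# Shut the damper and hold up the extractor's filter plate

## Task

On the studio's fume extractor, turn the damper wheel clockwise until its yellow pointer stands on the red mark and let go of it; then lift the white flap by its orange fin until it stands upright by itself and leave it open. Draw the yellow filter plate straight up out of its slot by its tab and finish while still holding it: upright, still, and well clear (a hand's breadth or more) above the middle of the glowing light pad, with only the gripper carrying it. Leave the paint tin, the brush jar and the tape roll where they are.

Things in the scene. Friction and masses are not known exactly. Their poses are not given: they have to be found in the camera images.
- extractor: Grey fixed box, spans x -85 to 85, y -180 to 160 mm, 160 tall; origin on the table; z up, front (-x, louvres) to the robot. Damper wheel on top at the -y end, flap over the filter well at the +y end. The well is open-topped: x -75 to 75, y 5 to 150, its deck at z = 105. The filter's slot in the deck is 16 (x) by 118 (y), centred at x -10, y 77.5, slot floor at z = 18.
- wheel (a joint): Damper handwheel, rad about its upright axis, growing clockwise seen from above, 0 to 3.6 (stops). At 3.0 the yellow pointer stands on the red mark (a 12 mm wide strip at the edge of the white dial away from the robot); good within 0.15. Starts 1.8 to 2.7 short. Friction about 0.08 N m; stays where it is left.
- wheel_grip (a point): On the wheel's axis, 204 mm above the table, 16 mm below the top of the blue grip bar (60 long x 16 wide, standing 39 mm above the black wheel, 92 mm wide, whose rim's top is 23 mm below this point). Turns with the wheel: x axis along the bar to the yellow pointer, y across the bar, z up.
- flap (a joint): White flap over the filter well, opening angle in rad: 0 shut, 1.57 upright, up to 1.8 leaning back. It swings up and away from the robot; the hinge is stiff (about 0.2 N m) so it stays at any angle. Once upright, its fin is on the side away from the robot. Counts as open above 1.3.
- flap_grip (a point): In the orange fin on the flap: 36 long (to the hinge) x 12 thick (along the hinge) x 36 mm tall above the 6 mm thick flap. Point at mid-fin, 14 mm below its top, 145 mm from the hinge, 22 mm above the flap's top face. Moves with the flap: x towards the hinge, y along it, z out of the top face. Flap 170 mm from hinge to free edge, 160 wide.
- flap_hinge (a point): Middle of the flap's hinge line, on the flap's underside, at the top of the box's rear edge, 160 mm above the table. y axis along the hinge.
- filter: Filter plate: yellow frame, grey grid, 12 thick (x) x 110 wide (y) x 90 mm tall, a yellow tab on its top edge, whole height 132 mm, 0.1 to 0.25 kg. Origin at the middle of its lower edge, z up. Starts standing in its slot under the flap, broad face to the front. Rise to leave the slot: 90 mm; to clear the box top: 145 mm, the wheel: 205 mm.
- filter_tab (a point): Grip point in the filter's tab, 116 mm above the plate's lower edge, 16 mm below the tab's top. The tab is 10 thick (x) x 40 wide (y) mm and stands 42 mm above the frame. At the start it is 134 mm above the table, 29 mm above the well's deck.
- lightpad: Fixed flat light pad, 180 (x) x 130 (y) x 8 mm, black with a glowing white face; origin at the middle of its underside on the table. To the left or the right of the extractor.
- paint_tin: Bystander: closed blue and steel paint tin, 180 x 100 x 23 mm, on the side opposite the pad.
- brush_jar: Bystander: blue jar 76 mm wide, 95 mm tall with brushes up to about 220 mm; behind the extractor, at one side.
- tape_roll: Bystander: roll of tape, 100 mm wide, 24 mm tall, lying flat; behind the extractor, at the other side.
Not all that is in view belongs to the job. Of the things shaped like the lightpad, the black one is meant.

How it is judged:
By the outcome, as a careful person would: the job done as asked, in the order asked, and still so for the second after the job is handed in, while the arm keeps its last pose, push and grip.
It also fails if it takes over 72 s, if anything falls off the work surface, if the arm or the gripper's body presses on something with over 40 N, if the wrist force passes 120 N, or if a joint passes its speed limit or range.

## Robot

A 6-joint arm with a two-finger parallel gripper is mounted at the origin on the work surface. World frame = base frame: x ahead of the robot, y to its left, z up, the work surface at z = 0. Lengths are in m, angles in rad, forces in N, time in s.
With the tool pointing down it reaches from about 0.35 to 0.975 m from the base axis. Payload 4.9 kg.
Tool frame: the origin (TCP) lies at the very end of the fingers, on their centre line; the grasp point (between the pads) lies behind it (manip.grip_depth is the z of the grasp point in the tool frame, in m); z points along the fingers, y is the direction in which the jaws open and shut (so a half turn about z gives the same grasp; the last joint's range is limited). The gripper opens to 85 mm and grips with 20 to 120 N. Pads are 22 mm wide; open, the fingers measure 114 mm over their backs; the gripper's body (76 mm by 85 mm) begins 54 mm behind the grasp point. The pads swing forward as they close: fully open they stand 13 mm farther back than shut.
Start: joints at [-1.404, 0.053, 1.613, -0, 1.476, -0.119], TCP at [0.176, -0.6, 0.231] pointing down, gripper open.
Joint ranges: [-3.01, 3.01], [-1.01, 2.22], [0.06, 2.58], [-1.02, 4.17], [0.09, 2.62], [-3.14, 3.14]. Speed limits (rad/s): [2.57, 2.57, 3.14, 3.14, 3.14, 3.14].

## Interface

Orientations are given as a unit quaternion [w, x, y, z].
In Python, from plant import state, optics, manip, silhouettes, place_of gives the robot as it stands. The module is installed in compiled form; this text tells all that it offers.
- The arm moves only by the tool jog_arm, never from a script. Its argument "increments" is a list of rows, each an object with "slide": the shift along the tool's x, y, z in mm, a list of three; "rotation": the turn, a rotation vector about the tool's x, y, z in degrees, a list of three. A call has 1 to 20 rows; each row shifts and turns the commanded pose from where the row before left it, along the tool's axes as they then stand; what a row does not reach is not made up. A row lasts 1/12 s, in which the tool goes at most 41.7 mm and 7.16 degrees, less where a joint would pass 70% of its speed; a pose out of reach is approached as far as the arm can. A call with a gripper value outside its range is refused whole. "fingers" is the opening, from 0 (shut) to 1 (fully open), set as the call begins (left out, the last holds). The fingers move at their own pace and stop on an object; the grip force is fixed at half the most. Time passes only in rows, so rows that do not move let the fingers close. It gives the time, the measured TCP pose, the force and the opening at its end, in the units of the state.
- state(): the state, without advancing time (a new reading comes with each control period).
- optics.grab_frame(name): name is "scene" or "top" or "wrist"; returns a dict with "frame" (384x512x3 uint8, blue, green, red), "camera_matrix" (3x3 intrinsics, pixels), "distortion" ([k1, k2, p1, p2, k3] as OpenCV has them; the pictures are not rectified), "R" (3x3) and "t" (3): a world point X has camera coordinates R X + t. Camera axes: x right, y down, z forward; pixel columns grow to the right and rows downward; lengths in m; the calibration is good to about 2 mm. A picture is of the moment at which its call begins. There is no depth.
- manip.job_done(): hands the job in, once; it reports no verdict.
Trained networks look in the newest picture that a camera, given by its name, has taken for a name from the list of things; names that differ only in an ending like _2 or _b are one class to them, and where a whole thing is asked for, a point or a joint stands for the part that bears it (a point fixed in the world has none). Each returns a list of dicts, best first, with "score" (0 to 1); they miss things now and then, are a little off and sometimes report something else, mostly with a low value. They report only what shows in the picture. A call takes as long as a camera call. They do not tell look-alikes from the thing itself.
- silhouettes(thing, camera): "mask" (384x512 bool, what is visible of it) and "bbox" ([left, top, right, bottom] in pixels, round what is visible of it).
- place_of(thing, camera): "uv" ([column, row] in pixels: a listed point, or the origin of a listed thing).
The state is a dict: "time": time; "joint_pos": joint angles; "joint_vel": joint speeds; "joint_efforts": joint torques, N m; "tool_pos": TCP position; "tool_rot": TCP orientation; "contact_force": force on the tool from outside, world axes, zero at the start; "ft_torque": the same for the moment, N m; "gripper_width": opening from 0.0 (shut) to 1.0 (fully open).
Only numpy, scipy, OpenCV 4.12 (cv2) and the standard library are available. Lean on these libraries where they do the work, as an engineer would, in place of code of your own. Each camera call takes 0.05 s, during which the arm holds its last target.

## Working session

There is one attempt and no reset: what is moved stays moved. The work goes in short steps, Python scripts to look and compute and a tool call to move; the robot and the scene stay as the last step left them, time stands still between calls to the robot, and variables do not carry over. Pictures are saved under pics/ and viewed, and the job is handed in when it is done.

Besides the shell and the picture viewer there is one more tool, called after "Request:" as name([rows], argument=value, ...), one row to a line, values as JSON. jog_arm: Moves the arm, as the interface text tells. Its arguments: {"type":"object","properties":{"increments":{"type":"array","items":{"type":"object","properties":{"slide":{"type":"array","items":{"type":"number"}},"rotation":{"type":"array","items":{"type":"number"}}}}},"fingers":{"type":"number"}},"required":["increments"]}

```bash
mkdir -p pics; ls; python3 - <<'E'
from plant import state, optics, manip, silhouettes, place_of
import cv2
print(state()); print(manip.grip_depth)
for n in ["scene","top","wrist"]:
    f=optics.grab_frame(n); cv2.imwrite(f"pics/{n}0.png",f["frame"]); print(n,f["camera_matrix"].tolist(),f["distortion"],f["R"].tolist(),f["t"])
    for t in ["extractor","wheel","wheel_grip","flap","flap_grip","flap_hinge","filter","filter_tab","lightpad","paint_tin","brush_jar","tape_roll"]:
        try: print(t,[(([round(float(x),1) for x in d["uv"]]),round(float(d["score"]),2)) for d in place_of(t,n)])
        except Exception as e: print(t,e)
E
```

```text
pics
{'time': 0.0, 'joint_pos': array([-1.40396820e+00,  5.33467619e-02,  1.61432304e+00, -3.49709572e-05,
        1.47597249e+00, -1.19032425e-01]), 'joint_vel': array([ 0.00037887,  0.00123052, -0.00041984, -0.00154356,  0.00017032,
       -0.00104508]), 'joint_efforts': array([-1.15609495e-03, -3.93679726e+01, -3.70177209e+01, -1.06359878e-04,
        7.06827952e-03,  3.45494743e-05]), 'tool_pos': array([ 0.17610585, -0.59902077,  0.23005192]), 'tool_rot': array([-1.02410915e-03,  9.89802087e-01,  1.42445700e-01, -4.18888613e-05]), 'contact_force': array([-0.08112806, -0.27390995,  0.38662456]), 'ft_torque': array([-0.00872087,  0.00645357, -0.02267188]), 'gripper_width': 0.9981443257227508}
-0.0187
scene [[395.6664903164323, 0.0, 251.44537565357206], [0.0, 395.6664903164323, 194.44393840179686], [0.0, 0.0, 1.0]] [-0.10790807  0.          0.          0.          0.        ] [[-0.3598221346873138, 0.932987902538649, -0.007848891998052374], [0.6595577968261093, 0.2484011987533892, -0.7094225518714274], [-0.6599329845029369, -0.2604427349234602, -0.7047396950581365]] [ 0.11176985 -0.
[... 1696 characters left out ...]
8142002], [0.0, 0.0, 1.0]] [-0.07044883  0.          0.          0.          0.        ] [[0.280945111386998, -0.9597236199903331, -0.0006462355603635555], [-0.9237672047866502, -0.27060185881389626, 0.270977462839854], [-0.26023834411632657, -0.07553282226367809, -0.9625854751721933]] [-0.62392563 -0.03423029  0.37874206]
extractor []
wheel it knows: brush_jar, extractor, filter, filter_tab, flap_grip, flap_hinge, lightpad, paint_tin, tape_roll, wheel_grip
wheel_grip []
flap it knows: brush_jar, extractor, filter, filter_tab, flap_grip, flap_hinge, lightpad, paint_tin, tape_roll, wheel_grip
flap_grip []
flap_hinge []
filter []
filter_tab []
lightpad []
paint_tin []
brush_jar []
tape_roll []
```

View pics/scene0.png

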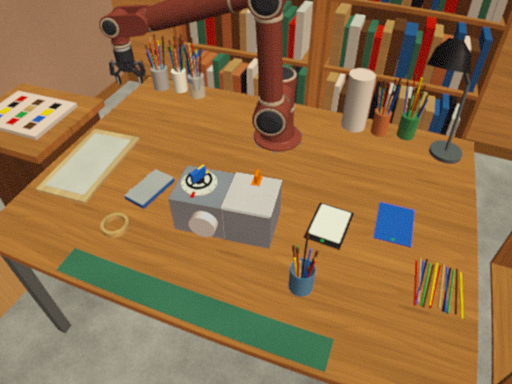

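View pics/top0.png

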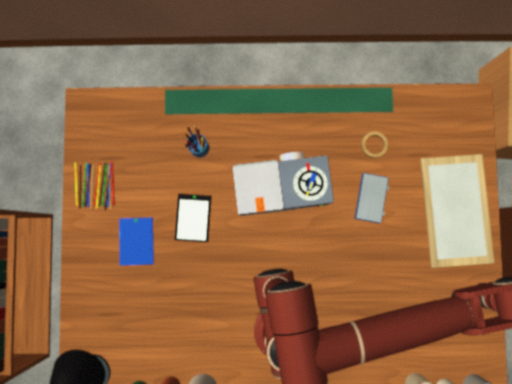

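```bash
python3 - <<'E'
import cv2
a=cv2.imread("pics/top0.png")[130:260,110:400]
cv2.imwrite("pics/topcrop0.png",cv2.resize(a,None,fx=2.7,fy=2.7,interpolation=cv2.INTER_CUBIC))
a=cv2.imread("pics/scene0.png")[110:300,120:310]
cv2.imwrite("pics/scenecrop0.png",cv2.resize(a,None,fx=3,fy=3,interpolation=cv2.INTER_CUBIC))
E
```

```text
(no output)
```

View pics/topcrop0.png

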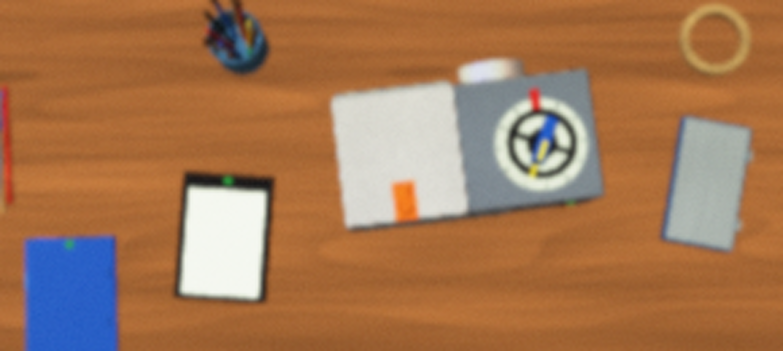

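View pics/scenecrop0.png

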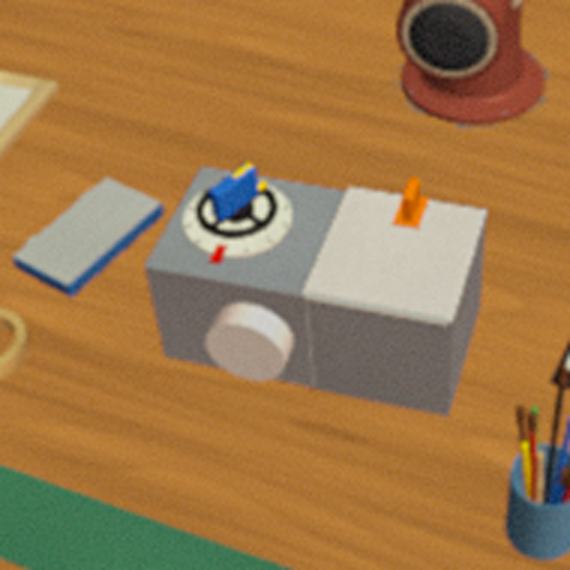

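Top view: extractor with the flap at left, orange fin (258,206), wheel (311,181). Its yellow pointer faces the robot and the red mark is at (308,166). Pad look-alikes: the black framed glowing pad at (193,217) is the one meant, and the blue one at (136,241) is a decoy. The large framed sheet at (455,210) is not the pad either. The tin is at (372,197), the jar at (197,145) and the tape at (375,145).

```bash
cat > h.py <<'E'
from plant import state, optics, manip, silhouettes, place_of
import cv2, numpy as np
from scipy.spatial.transform import Rotation as Rn
from scipy.optimize import least_squares
np.set_printoptions(precision=4,suppress=True)
def proj(f,P):
    P=np.atleast_2d(np.asarray(P,float)); r,_=cv2.Rodrigues(f["R"])
    return cv2.projectPoints(P,r,f["t"],f["camera_matrix"],f["distortion"])[0][:,0]
def unproj(f,uv,z):
    u=cv2.undistortPoints(np.array([[uv]],float),f["camera_matrix"],f["distortion"])[0,0]
    d=f["R"].T@np.array([u[0],u[1],1]); c=-f["R"].T@f["t"]
    return c+d*(z-c[2])/d[2]
def W(p,P):  # extractor->world, p=(x,y,yaw)
    P=np.atleast_2d(P); c,s=np.cos(p[2]),np.sin(p[2])
    return np.c_[p[0]+c*P[:,0]-s*P[:,1],p[1]+s*P[:,0]+c*P[:,1],P[:,2]]
def toolR():
    q=state()["tool_rot"]; return Rn.from_quat([q[1],q[2],q[3],q[0]])
def save(f,name,crop=None,k=1):
    a=f["frame"]
    if crop: a=a[crop[1]:crop[3],crop[0]:crop[2]]
    cv2.imwrite("pics/"+name,cv2.resize(a,None,fx=k,fy=k,interpolation=cv2.INTER_CUBIC))
E
python3 - <<'E'
from h import *
F={n:optics.grab_frame(n) for n in("scene","top")}
obs={}
for n in F:
    for t in["wheel_grip","flap_grip","flap_hinge"]:
        r=place_of(t,n)
        if r: obs[n,t]=np.array(r[0]["uv"])
L={"flap_grip":[-.06,.0775,.188],"flap_hinge":[.085,.0775,.160]}
def res(p):
    r=[]
    for (n,t),uv in obs.items():
        l=L.get(t,[p[3],p[4],.204]); r.append(proj(F[n],W(p,l))[0]-uv)
    return np.concatenate(r)
s=least_squares(res,[.6,0,.1,0,-.09]); p=s.x
print(p,np.round(s.fun,1))
# silhouette
for n in F:
    m=silhouettes("extractor",n); print(n,[(d["bbox"],d["score"]) for d in m])
    im=F[n]["frame"].copy()
    C=[[x,y,z] for z in(0,.16) for x,y in((-.085,-.18),(.085,-.18),(.085,.16),(-.085,.16))]
    for q in proj(F[n],W(p,C)): cv2.circle(im,tuple(int(v*16) for v in q),24,(0,255,0),-1,cv2.LINE_AA,4)
    c={"scene":(120,110,310,300),"top":(220,130,350,230)}[n]
    cv2.imwrite(f"pics/fit_{n}.png",cv2.resize(im[c[1]:c[3],c[0]:c[2]],None,fx=4,fy=4)[:600,:800])
    for t,z in(("lightpad",.008),("paint_tin",.0),("brush_jar",0),("tape_roll",0)):
        for d in place_of(t,n): print(n,t,unproj(F[n],d["uv"],z)[:2],d["score"])
E
```

```text
[ 0.5356  0.0018  0.1446 -0.0342 -0.1072] [-0.  -0.  -1.6  0.4 -0.1 -0.9 -1.4  2. ]
scene [([186.7, 163.2, 207.9, 187.6], 0.74), ([168.4, 164.2, 282.2, 248.7], 0.63)]
scene lightpad [0.3538 0.5604] 0.91
scene lightpad [ 0.5455 -0.0001] 0.69
scene lightpad [0.4173 0.338 ] 0.57
scene paint_tin [ 0.496  -0.3488] 0.72
scene brush_jar [0.7093 0.3119] 0.67
scene tape_roll [ 0.6981 -0.3669] 0.8
top [([230.2, 151.6, 332.7, 215.5], 0.56)]
top lightpad [0.3469 0.5525] 0.86
top lightpad [0.44   0.3447] 0.64
top paint_tin [ 0.4985 -0.3463] 0.8
top brush_jar [0.6967 0.3086] 0.67
top tape_roll [ 0.6926 -0.3593] 0.53
```

View pics/fit_top.png

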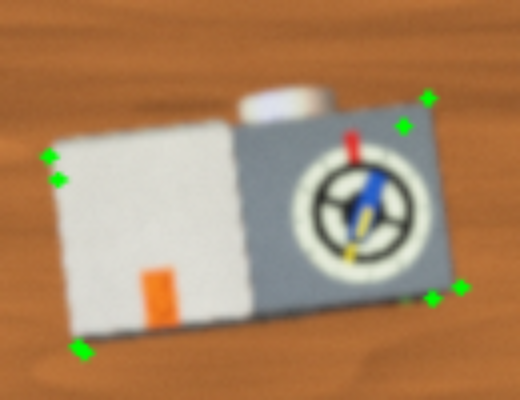

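View pics/fit_scene.png

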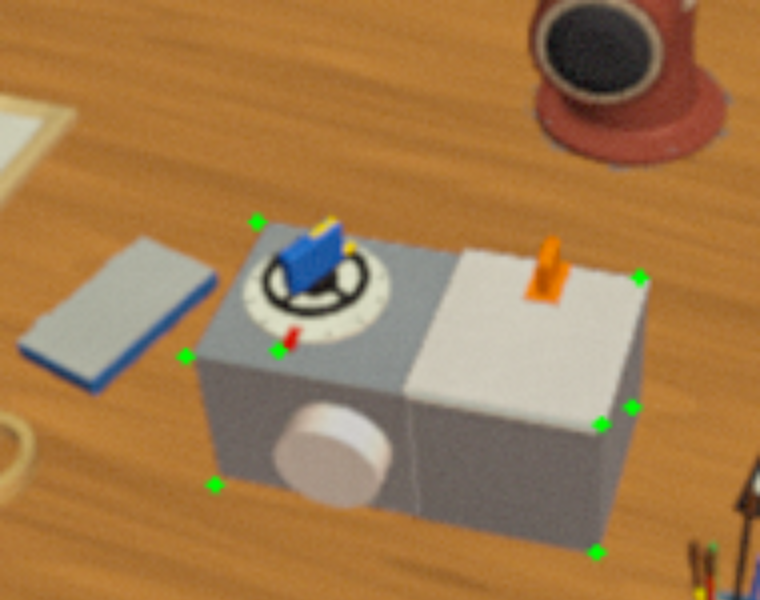

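```bash
python3 - <<'E'
from h import *
F={n:optics.grab_frame(n) for n in("scene","top")}
f=.1575
O=[("top",(327.5,155.75),(.085,-.18,.16)),("top",(333,201.25),(-.085,-.18,.16)),("top",(233.25,165.75),(.085,f,.166)),("top",(239,213),(-.085,f,.166)),
("top",(277.5,160.5),(.085,-.0025,.166)),("top",(282.5,208.75),(-.085,-.0025,.166)),
("scene",(186.75,165.5),(-.085,-.18,.16)),("scene",(168.75,199.25),(.085,-.18,.16)),("scene",(269.25,248),(.085,.16,0)),("scene",(175.5,229.5),(.085,-.18,0)),("scene",(282.5,180.5),(-.085,f,.166)),("scene",(271.25,217.5),(.085,f,.166)),
("top",(257.7,206),(-.06,.0775,.188)),("scene",(254.8,174.9),(-.06,.0775,.188))]
def res(p): return np.concatenate([proj(F[n],W(p,l))[0]-np.array(uv) for n,uv,l in O])
s=least_squares(res,[.55,0,.1],loss="soft_l1"); p=s.x; print(p); print(np.round(s.fun.reshape(-1,2) if s.fun.size==28 else s.fun,1))
r=lambda q:np.concatenate([proj(F["top"],W(p,[q[0],q[1],.204]))[0]-[310.8,181.3],proj(F["scene"],W(p,[q[0],q[1],.204]))[0]-[200.1,173.6]])
w=least_squares(r,[0,-.1]); print("wheel local",w.x,w.fun)
np.save("p.npy",p)
# pointer tip and mark from top
for nm,uv,z in(("ptr",(307.6,193.3),.185),("mark",(308.2,166.5),.162),("barfar",(313.7,175),.22)):
    q=unproj(F["top"],uv,z)[:2]-p[:2]; c,s_=np.cos(p[2]),np.sin(p[2]); print(nm,[c*q[0]+s_*q[1],-s_*q[0]+c*q[1]])
st=state(); R=toolR().as_matrix(); fw=optics.grab_frame("wrist"); print("cam in tool",R.T@(-fw["R"].T@fw["t"]-st["tool_pos"]),(fw["R"]@R))
E
```

```text
[0.5375 0.0078 0.1096]
[[-1.4 -0.6]
 [-0.5  1.5]
 [-1.8  0.5]
 [-2.   1.1]
 [-1.   0.3]
 [-0.1 -0.1]
 [-0.2 -0.8]
 [-1.5 -1.2]
 [-0.2  1.8]
 [-1.   0.6]
 [-1.5 -0.9]
 [-1.7 -1.2]
 [ 1.2 -2.1]
 [ 1.   0.6]]
wheel local [-0.0069 -0.1023] [-1.7182  0.7222 -1.7715 -0.2303]
ptr [np.float64(-0.04348873620147238), np.float64(-0.09451523867249646)]
mark [np.float64(0.052186496864256075), np.float64(-0.11159642947959102)]
barfar [np.float64(0.013469913858952562), np.float64(-0.11896807619621776)]
cam in tool [ 0.0691 -0.0007 -0.1422] [[-0.001   1.      0.0006]
 [-0.9626 -0.0008 -0.271 ]
 [-0.271  -0.0009  0.9626]]
```

Request:
jog_arm([
  {"slide":[26,-23,-16]},
  {"slide":[26,-23,-16]},
  {"slide":[26,-23,-16]},
  {"slide":[26,-23,-16]},
  {"slide":[26,-23,-16]},
  {"slide":[26,-23,-16]},
  {"slide":[26,-23,-16]},
  {"slide":[26,-23,-16]},
  {"slide":[26,-23,-16]},
  {"slide":[26,-23,-16]},
  {"slide":[26,-23,-10]},
  {"slide":[26,-23,-10]},
  {"slide":[26,-23,-10]},
  {"slide":[26,-23,-10]},
  {"slide":[26,-23,0]},
  {"slide":[26,-23,0]},
  {"slide":[26,-23,0]},
  {"slide":[26,-23,0]},
  {"slide":[26,-23,0]},
  {"slide":[26,-23,0]},
], fingers=1)

```text
invalid input
```

```bash
python3 - <<'E'
from h import *
s=state(); print(s["time"],s["tool_pos"],toolR().as_matrix()[:,0],s["joint_pos"])
f=optics.grab_frame("wrist"); save(f,"w1.png",None,1.5)
for t in["wheel_grip","flap_grip","flap_hinge","extractor"]:
    print(t,[(d["uv"],d["score"]) for d in place_of(t,"wrist")], )
E
```

```text
2.7 [ 0.1762 -0.5996  0.2313] [0.9594 0.282  0.    ] [-1.404   0.0527  1.6129  0.      1.476  -0.1191]
wheel_grip []
flap_grip []
flap_hinge []
extractor []
```

View pics/w1.png

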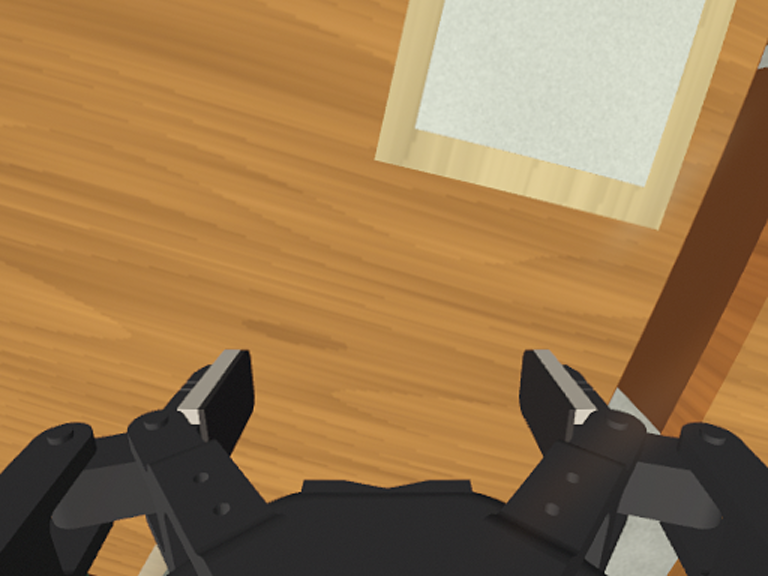

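Request:
jog_arm([
  {"slide":[26,-23,-16],"rotation":[0,0,0]},
  {"slide":[26,-23,-16],"rotation":[0,0,0]},
  {"slide":[26,-23,-16],"rotation":[0,0,0]},
  {"slide":[26,-23,-16],"rotation":[0,0,0]},
  {"slide":[26,-23,-16],"rotation":[0,0,0]},
  {"slide":[26,-23,-16],"rotation":[0,0,0]},
  {"slide":[26,-23,-16],"rotation":[0,0,0]},
  {"slide":[26,-23,-16],"rotation":[0,0,0]},
  {"slide":[26,-23,-16],"rotation":[0,0,0]},
  {"slide":[26,-23,-16],"rotation":[0,0,0]},
  {"slide":[26,-23,-10],"rotation":[0,0,0]},
  {"slide":[26,-23,-10],"rotation":[0,0,0]},
  {"slide":[26,-23,-10],"rotation":[0,0,0]},
  {"slide":[26,-23,-10],"rotation":[0,0,0]},
  {"slide":[26,-23,0],"rotation":[0,0,0]},
  {"slide":[26,-23,0],"rotation":[0,0,0]},
  {"slide":[26,-23,0],"rotation":[0,0,0]},
  {"slide":[26,-23,0],"rotation":[0,0,0]},
  {"slide":[26,-23,0],"rotation":[0,0,0]},
  {"slide":[26,-23,0],"rotation":[0,0,0]},
], fingers=1)

```text
time: 4.62
tool_pos: [0.546, -0.01, 0.4315]
tool_rot: [0.0, 0.99, 0.143, 0.0]
contact_force: [1.8, 0.3, -0.1]
gripper_width: 0.999
```

```bash
python3 - <<'E'
from h import *
s=state(); print(s["time"],s["tool_pos"],toolR().as_matrix()[:,0],s["joint_pos"])
f=optics.grab_frame("wrist"); save(f,"w2.png",None,1.5)
for t in["wheel_grip","flap_grip","flap_hinge","extractor"]:
    print(t,[(d["uv"],d["score"]) for d in place_of(t,"wrist")], )
E
```

```text
4.6167 [ 0.546  -0.01    0.4315] [0.9594 0.2822 0.0006] [-0.1545 -0.1749  1.5039 -0.0001  1.8119  1.1302]
wheel_grip [([69.2, 146.6], 0.69), ([322.1, 178.7], 0.61)]
flap_grip [([177.4, 189.8], 0.81)]
flap_hinge [([196.1, 79.9], 0.56)]
extractor []
```

View pics/w2.png

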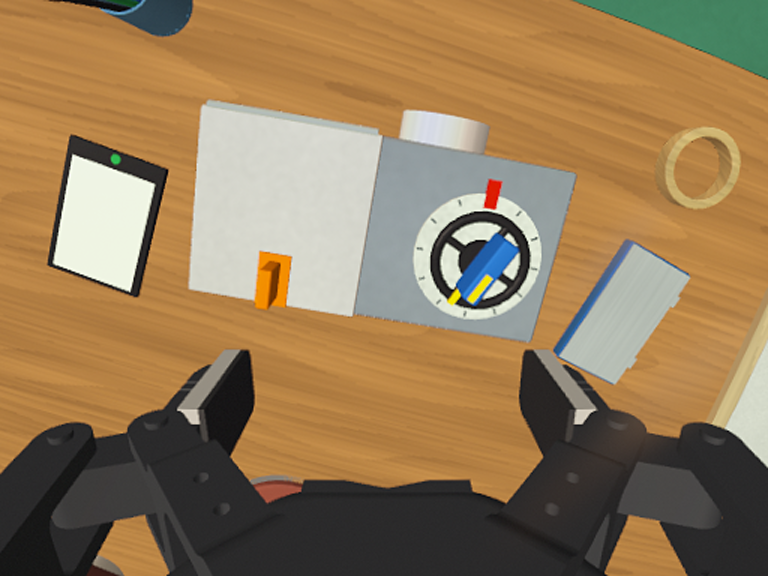

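Wrist view: black pad at about (107,217), fin at (270,280), wheel hub at (480,255), bar running from (510,240) to (470,295) with the yellow pointer end towards (455,298), red mark at (493,193). All in 1.5x pixels.

```bash
python3 - <<'E'
from h import *
f=optics.grab_frame("wrist")
g=1.5
save(f,"w2wheel.png",(260,105,400,240),5); save(f,"w2flap.png",(115,55,265,220),3.6)
O=[((576,174),(.085,-.18,.16)),((531,342),(-.085,-.18,.16)),((190,290),(-.085,.1575,.166)),((353,316),(-.085,-.0025,.166)),((383,135),(.085,-.0025,.166)),((205,105),(.085,.1575,.166))]
def res(p): return np.concatenate([proj(f,W(p,l))[0]-np.array(uv)/g for uv,l in O])
s=least_squares(res,[.55,0,.1],loss="soft_l1"); p=s.x; print(p); print(np.round(s.fun,1))
np.save("p.npy",p)
def loc(uv,z):
    q=unproj(f,np.array(uv)/g,z)[:2]-p[:2]; c,s_=np.cos(p[2]),np.sin(p[2]); return np.array([c*q[0]+s_*q[1],-s_*q[0]+c*q[1]])
print("mark",loc((493,194),.162)); print("dial c", loc((477,256),.162)); print("wheelrim c",loc((480,258),.181)); print("wheelgrip",loc(np.array([322.1,178.7])*1.5,.204))
print("flapgrip",loc(np.array([177.4,189.8])*1.5,.188)); print("hinge",loc(np.array([196.1,79.9])*1.5,.16))
pad=[unproj(f,np.array(u)/g,.008)[:2] for u in((70,136),(168,170),(138,297),(48,265))]
print("pad",np.mean(pad,0),pad)
E
```

```text
[0.5385 0.0068 0.1135]
[ 1.3 -1.3 -0.2  1.2 -1.1  0.2  0.6  1.1  0.6  0.1 -2.9 -0.6]
mark [ 0.052  -0.1078]
dial c [-0.0065 -0.1062]
wheelrim c [-0.0042 -0.1047]
wheelgrip [-0.0077 -0.1035]
flapgrip [-0.0591  0.0792]
hinge [0.0849 0.0769]
pad [0.4315 0.3333] [array([0.5235, 0.3918]), array([0.5155, 0.2619]), array([0.3391, 0.2754]), array([0.3479, 0.4041])]
```

View pics/w2wheel.png

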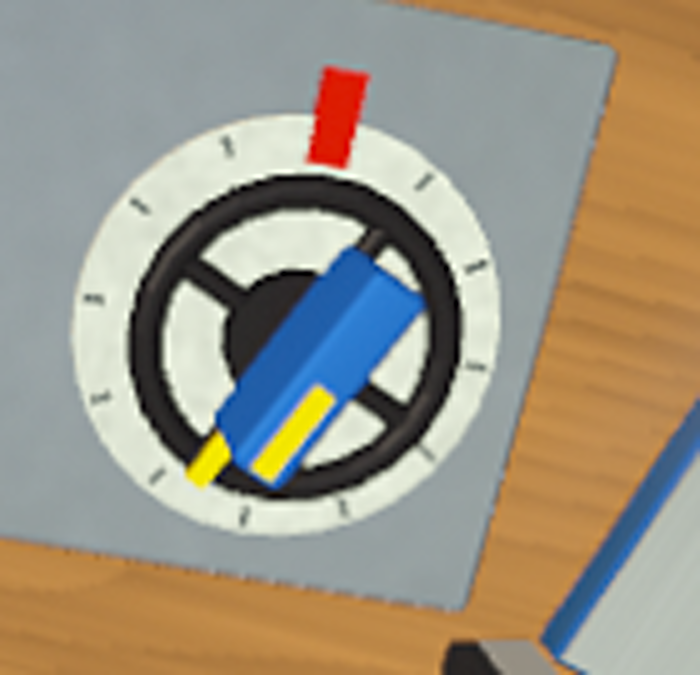

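View pics/w2flap.png

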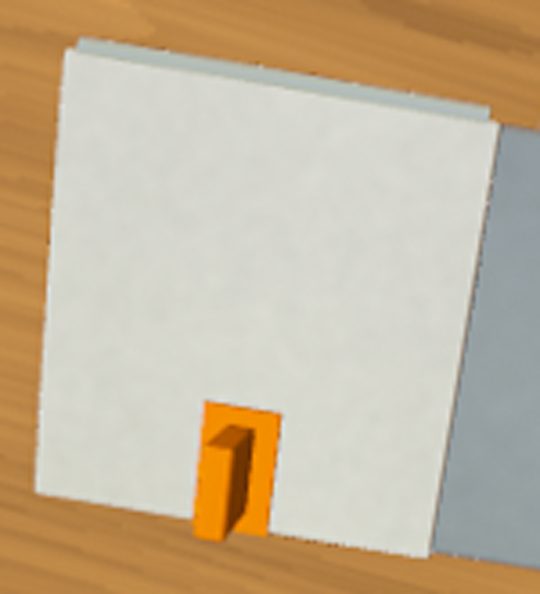

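```bash
python3 - <<'E'
from h import *
f=optics.grab_frame("wrist"); p=np.load("p.npy")
def wl(uv,z):
    X=unproj(f,np.array(uv)/5+[260,105],z)[:2]; q=X-p[:2]; c,s_=np.cos(p[2]),np.sin(p[2]); return X,np.array([c*q[0]+s_*q[1],-s_*q[0]+c*q[1]])
print("dial",wl((287,325),.162));print("rim",wl((295.5,337),.181))
B=np.array([wl(u,.220)[0] for u in((378,268),(427,298),(277,490),(230,458))]); print(B, "c",B.mean(0))
d=(B[2]+B[3]-B[0]-B[1])/2; print("len",np.linalg.norm(d),np.linalg.norm(B[0]-B[1]),"bar yaw world",np.degrees(np.arctan2(d[1],d[0])), "local",np.degrees(np.arctan2(d[1],d[0])-p[2]))
pt=wl((203,472),.181); print("ptr",pt); c=(wl((295.5,337),.181)[0]); e=pt[0]-c; print(np.degrees(np.arctan2(e[1],e[0])))
m=wl((338,118),.161); e=m[0]-wl((287,325),.162)[0]; print("mark ang world",np.degrees(np.arctan2(e[1],e[0])), np.degrees(p[2]))
E
```

```text
dial (array([ 0.5446, -0.0988]), array([-0.0059, -0.1057]))
rim (array([ 0.5452, -0.0972]), array([-0.0051, -0.1041]))
[[ 0.5733 -0.1001]
 [ 0.5698 -0.114 ]
 [ 0.5138 -0.0953]
 [ 0.5184 -0.0814]] c [ 0.5438 -0.0977]
len 0.05856377490625249 0.014331179293303875 bar yaw world 161.34623270973177 local 154.84123096577738
ptr (array([ 0.5023, -0.0854]), array([-0.0465, -0.0875]))
164.68983717257657
mark ang world 5.215214257431099 6.505001743954402
```

Request:
jog_arm([
  {"slide":[-9,28,0],"rotation":[0,0,0]},
  {"slide":[-9,28,0],"rotation":[0,0,0]},
  {"slide":[-8,28,0],"rotation":[0,0,0]},
  {"slide":[0,0,5],"rotation":[0,0,-7]},
  {"slide":[0,0,5],"rotation":[0,0,-7]},
  {"slide":[0,0,5],"rotation":[0,0,-7]},
  {"slide":[0,0,5],"rotation":[0,0,-7]},
  {"slide":[0,0,5],"rotation":[0,0,-7]},
  {"slide":[0,0,5],"rotation":[0,0,-7]},
  {"slide":[0,0,5],"rotation":[0,0,-7]},
  {"slide":[0,0,5],"rotation":[0,0,-7]},
  {"slide":[0,0,5],"rotation":[0,0,-7]},
  {"slide":[0,0,5],"rotation":[0,0,-7]},
  {"slide":[0,0,5],"rotation":[0,0,-7]},
  {"slide":[0,0,5],"rotation":[0,0,-7]},
  {"slide":[0,0,5],"rotation":[0,0,-7]},
  {"slide":[0,0,5],"rotation":[0,0,-7]},
  {"slide":[0,0,5],"rotation":[0,0,-7]},
  {"slide":[0,0,5],"rotation":[0,0,-7]},
  {"slide":[0,0,5],"rotation":[0,0,-7]},
])

```text
time: 6.63
tool_pos: [0.5436, -0.1009, 0.3465]
tool_rot: [0.0, 0.378, 0.926, -0.0]
contact_force: [0.0, 0.4, -0.5]
gripper_width: 0.999
```

Request:
jog_arm([
  {"slide":[0,0,5],"rotation":[0,0,-7]},
  {"slide":[0,0,5],"rotation":[0,0,-7]},
  {"slide":[0,0,5],"rotation":[0,0,-7]},
  {"slide":[0,0,10],"rotation":[0,0,-5.6]},
  {"slide":[0,0,10],"rotation":[0,0,0]},
])

```text
time: 7.05
tool_pos: [0.5438, -0.1008, 0.3117]
tool_rot: [0.001, 0.157, 0.988, -0.0]
contact_force: [-0.2, -0.1, 0.5]
gripper_width: 1.005
```

```bash
python3 - <<'E'
from h import *
s=state(); x=toolR().as_matrix()[:,0]; print(s["time"],s["tool_pos"],x,np.degrees(np.arctan2(x[1],x[0])),s["joint_pos"])
f=optics.grab_frame("wrist"); save(f,"w3.png",None,1.5)
print([(d["uv"],d["score"],unproj(f,d["uv"],.204)) for d in place_of("wheel_grip","wrist")])
E
```

```text
7.05 [ 0.5438 -0.1008  0.3117] [-0.9508  0.31   -0.0017] 161.9435730684406 [-0.3178 -0.1553  1.6809 -0.0002  1.6143 -1.5735]
[([258.9, 180.9], 0.74, array([ 0.5424, -0.0981,  0.204 ]))]
```

View pics/w3.png

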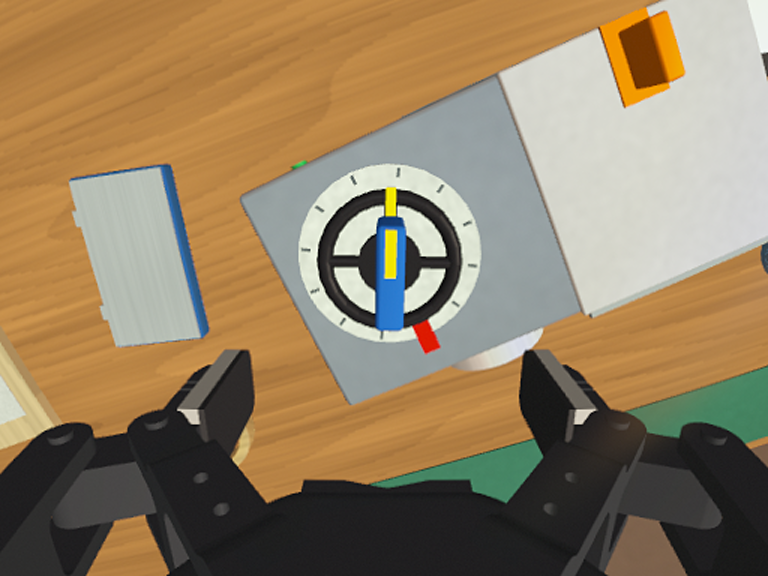

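Request:
jog_arm([
  {"slide":[1,3,30],"rotation":[0,0,0]},
  {"slide":[0,0,30],"rotation":[0,0,0]},
  {"slide":[0,0,30],"rotation":[0,0,0]},
  {"slide":[0,0,20],"rotation":[0,0,0]},
  {"slide":[0,0,11],"rotation":[0,0,0]},
  {"slide":[0,0,0],"rotation":[0,0,0]},
])

```text
time: 7.65
tool_pos: [0.5424, -0.0963, 0.1874]
tool_rot: [-0.003, 0.158, 0.987, 0.0]
contact_force: [0.9, -0.4, 0.6]
gripper_width: 0.997
```

Request:
jog_arm([
  {"slide":[0,0,0],"rotation":[0,0,0]},
  {"slide":[0,0,0],"rotation":[0,0,0]},
  {"slide":[0,0,0],"rotation":[0,0,0]},
  {"slide":[0,0,0],"rotation":[0,0,0]},
  {"slide":[0,0,0],"rotation":[0,0,0]},
  {"slide":[0,0,0],"rotation":[0,0,0]},
  {"slide":[0,0,0],"rotation":[0,0,0]},
  {"slide":[0,0,0],"rotation":[0,0,0]},
], fingers=0)

```text
time: 8.32
tool_pos: [0.5441, -0.0989, 0.1918]
tool_rot: [0.0, 0.157, 0.988, -0.003]
contact_force: [-4.4, -7.6, 4.1]
gripper_width: 0.175
```

Request:
jog_arm([
  {"slide":[0,-1,0],"rotation":[0,0,0]},
  {"slide":[0,0,0],"rotation":[0,0,0]},
  {"slide":[0,0,0],"rotation":[0,0,7]},
  {"slide":[0,0,0],"rotation":[0,0,7]},
  {"slide":[0,0,0],"rotation":[0,0,7]},
  {"slide":[0,0,0],"rotation":[0,0,7]},
  {"slide":[0,0,0],"rotation":[0,0,7]},
  {"slide":[0,0,0],"rotation":[0,0,7]},
])

```text
time: 8.98
tool_pos: [0.5439, -0.0992, 0.1918]
tool_rot: [0.001, 0.503, 0.864, -0.002]
contact_force: [-3.0, -6.6, 5.7]
gripper_width: 0.176
```

```bash
python3 - <<'E'
from h import *
s=state(); x=toolR().as_matrix()[:,0]; print(s["time"],s["tool_pos"],np.degrees(np.arctan2(x[1],x[0])),s["contact_force"],s["ft_torque"])
f=optics.grab_frame("wrist"); save(f,"w4.png",None,1.2)
E
```

```text
8.9833 [ 0.5439 -0.0992  0.1918] 119.61115101552545 [-2.9818 -6.5599  5.6618] [-0.9191  0.552   0.0933]
```

View pics/w4.png

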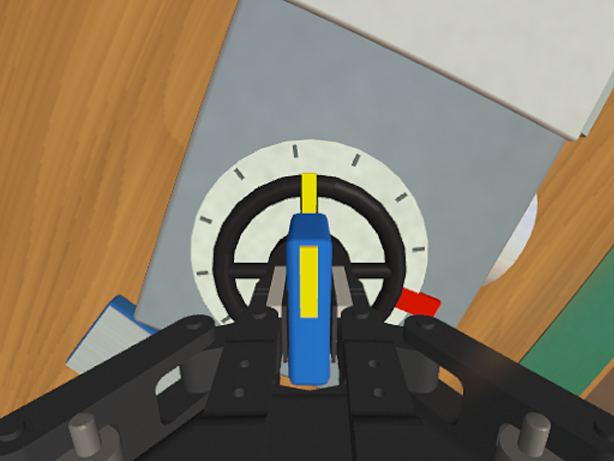

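Request:
jog_arm([
  {"slide":[0,0,0],"rotation":[0,0,7]},
  {"slide":[0,0,0],"rotation":[0,0,7]},
  {"slide":[0,0,0],"rotation":[0,0,7]},
  {"slide":[0,0,0],"rotation":[0,0,7]},
  {"slide":[0,0,0],"rotation":[0,0,7]},
  {"slide":[0,0,0],"rotation":[0,0,7]},
  {"slide":[0,0,0],"rotation":[0,0,7]},
  {"slide":[0,0,0],"rotation":[0,0,7]},
  {"slide":[0,0,0],"rotation":[0,0,7]},
  {"slide":[0,0,0],"rotation":[0,0,7]},
  {"slide":[0,0,0],"rotation":[0,0,7]},
  {"slide":[0,0,0],"rotation":[0,0,7]},
  {"slide":[0,0,0],"rotation":[0,0,7]},
  {"slide":[0,0,0],"rotation":[0,0,7]},
  {"slide":[0,0,0],"rotation":[0,0,7]},
  {"slide":[0,0,0],"rotation":[0,0,7]},
  {"slide":[0,0,0],"rotation":[0,0,0]},
])

```text
time: 10.45
tool_pos: [0.5431, -0.0989, 0.1918]
tool_rot: [0.002, 0.998, 0.067, -0.001]
contact_force: [-5.6, -6.3, 6.1]
gripper_width: 0.175
```

```bash
python3 - <<'E'
from h import *
s=state(); x=toolR().as_matrix()[:,0]; print(s["time"],s["tool_pos"],np.degrees(np.arctan2(x[1],x[0])),s["contact_force"],s["ft_torque"])
f=optics.grab_frame("wrist"); save(f,"w5.png",None,1.5)
E
```

```text
10.45 [ 0.5431 -0.0989  0.1918] 7.70611020838675 [-5.5982 -6.296   6.091 ] [-0.5994  1.0446 -0.0718]
```

View pics/w5.png

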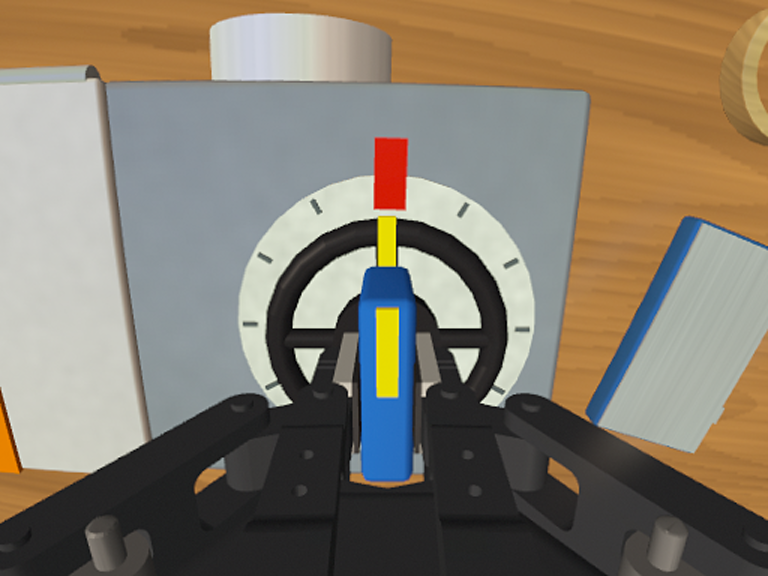

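Request:
jog_arm([
  {"slide":[0,0,0],"rotation":[0,0,1]},
  {"slide":[0,0,0],"rotation":[0,0,0]},
])

```text
time: 10.67
tool_pos: [0.5431, -0.0989, 0.1918]
tool_rot: [0.002, 0.998, 0.06, -0.001]
contact_force: [-6.8, -5.0, 7.2]
gripper_width: 0.175
```

Request:
jog_arm([
  {"slide":[0,0,0],"rotation":[0,0,0]},
  {"slide":[0,0,0],"rotation":[0,0,0]},
  {"slide":[0,0,0],"rotation":[0,0,0]},
  {"slide":[0,0,0],"rotation":[0,0,0]},
  {"slide":[0,0,0],"rotation":[0,0,0]},
  {"slide":[0,0,-20],"rotation":[0,0,0]},
  {"slide":[0,0,-35],"rotation":[0,0,0]},
  {"slide":[0,0,-35],"rotation":[0,0,0]},
  {"slide":[0,0,-30],"rotation":[0,0,0]},
  {"slide":[-10,-36,0],"rotation":[0,0,0]},
  {"slide":[-10,-37,0],"rotation":[0,0,0]},
  {"slide":[-10,-37,0],"rotation":[0,0,0]},
  {"slide":[-11,-37,0],"rotation":[0,0,0]},
  {"slide":[-11,-37,0],"rotation":[0,0,0]},
  {"slide":[0,0,0],"rotation":[0,0,0]},
], fingers=1)

```text
time: 11.92
tool_pos: [0.4677, 0.0838, 0.3107]
tool_rot: [-0.001, 0.998, 0.064, 0.0]
contact_force: [0.6, 0.4, -0.7]
gripper_width: 1.001
```

```bash
python3 - <<'E'
from h import *
s=state(); x=toolR().as_matrix()[:,0]; print(s["time"],s["tool_pos"],np.degrees(np.arctan2(x[1],x[0])),s["contact_force"],s["joint_pos"])
f=optics.grab_frame("wrist"); save(f,"w6.png",None,1.5)
print([(d["uv"],d["score"],unproj(f,d["uv"],.188)) for d in place_of("flap_grip","wrist")])
f=optics.grab_frame("top"); save(f,"t6.png",(220,130,350,230),5)
E
```

```text
11.9167 [0.4677 0.0838 0.3107] 7.359196035001116 [ 0.578   0.3554 -0.7117] [ 0.0189 -0.3503  1.8438  0.0027  1.6478  1.4615]
[([261.9, 173.1], 0.69, array([0.4738, 0.0819, 0.188 ]))]
```

View pics/w6.png

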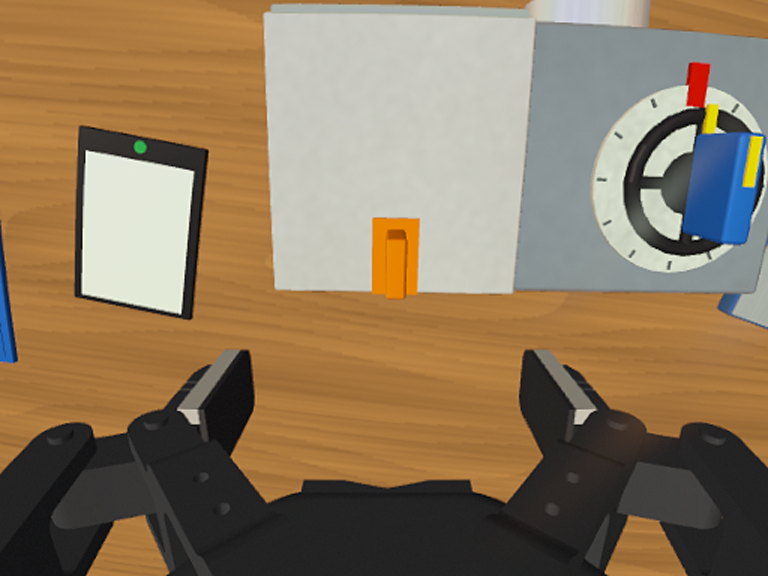

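View pics/t6.png

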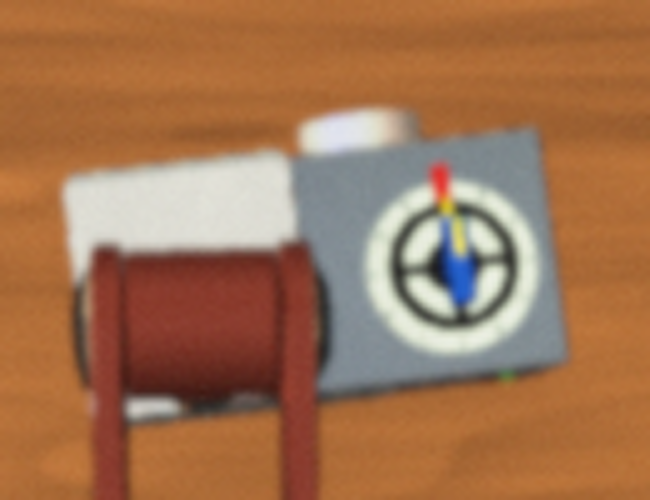

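```bash
python3 - <<'E'
from h import *
f=optics.grab_frame("wrist"); p=np.load("p.npy"); g=1.5
for u in((396,240),(396,298),(396,269)): print(unproj(f,np.array(u)/g,.202))
O=[((275,290),(-.085,.1575,.166)),((513,293),(-.085,-.0025,.166)),((535,22),(.085,-.0025,.166)),((264,13),(.085,.1575,.166))]
def res(p): return np.concatenate([proj(f,W(p,l))[0]-np.array(uv)/g for uv,l in O])
s=least_squares(res,p,loss="soft_l1"); print(s.x,np.round(s.fun,1), W(s.x,[-.06,.0775,.188]),W(p,[-.06,.0775,.188]))
pad=[unproj(f,np.array(u)/g,.008)[:2] for u in((81,126),(208,150),(191,319),(75,297))]; print(np.mean(pad,0))
E
```

```text
[0.4907 0.0772 0.202 ]
[0.4567 0.0729 0.202 ]
[0.474  0.0751 0.202 ]
[0.5392 0.0038 0.1016] [-0.9  1.9  0.4  3.   2.3 -1.9 -0.8 -0.4] [[0.4717 0.0748 0.188 ]] [[0.4701 0.0771 0.188 ]]
[0.4363 0.3294]
```

Request:
jog_arm([
  {"slide":[3,8,25],"rotation":[0,0,1]},
  {"slide":[0,0,35],"rotation":[0,0,0]},
  {"slide":[0,0,35],"rotation":[0,0,0]},
  {"slide":[0,0,25],"rotation":[0,0,0]},
  {"slide":[0,0,16],"rotation":[0,0,0]},
  {"slide":[0,0,0],"rotation":[0,0,0]},
])

```text
time: 12.62
tool_pos: [0.4713, 0.07, 0.1691]
tool_rot: [-0.0, 0.999, 0.051, -0.005]
contact_force: [-0.5, 0.3, -0.6]
gripper_width: 1.001
```

Request:
jog_arm([
  {"slide":[0,0,0],"rotation":[0,0,0]},
  {"slide":[0,0,0],"rotation":[0,0,0]},
  {"slide":[0,0,0],"rotation":[0,0,0]},
  {"slide":[0,0,0],"rotation":[0,0,0]},
  {"slide":[0,0,0],"rotation":[0,0,0]},
  {"slide":[0,0,0],"rotation":[0,0,0]},
  {"slide":[0,0,0],"rotation":[0,0,0]},
  {"slide":[0,0,0],"rotation":[0,0,0]},
], fingers=0)

```text
time: 13.28
tool_pos: [0.4739, 0.0792, 0.1766]
tool_rot: [-0.009, 0.999, 0.054, 0.001]
contact_force: [-3.4, 29.6, 7.3]
gripper_width: 0.128
```

```bash
python3 - <<'E'
from h import *
s=state(); x=toolR().as_matrix()[:,0]; print(s["time"],s["tool_pos"],np.degrees(np.arctan2(x[1],x[0])),s["contact_force"],s["ft_torque"],s["gripper_width"])
f=optics.grab_frame("wrist"); save(f,"w7.png",None,1.2)
# arc plan
p=np.load("p.npy"); tp=s["tool_pos"]; q=tp-np.array([p[0],p[1],0]); c,sn=np.cos(p[2]),np.sin(p[2])
lx=c*q[0]+sn*q[1]; print("local x",lx,"y",-sn*q[0]+c*q[1],"z",tp[2])
G=np.array([lx,tp[2]+.0187]); H=np.array([.085,.160]); v=G-H
def plan(n,th,tilt):
    out=[];pt=np.array([lx,tp[2]]);a=0
    for i in range(1,n+1):
        t=th*i/n; A=tilt*max(0,i/n)
        R=np.array([[np.cos(t),np.sin(t)],[-np.sin(t),np.cos(t)]])
        g=H+R@v; z=np.array([-np.sin(A),-np.cos(A)]); T=g+.0187*z
        d=T-pt; zx=np.array([-np.sin(a),-np.cos(a)]); xx=np.array([np.cos(a),-np.sin(a)])
        out.append((round(1e3*d@xx,1),round(1e3*d@zx,1),round(np.degrees(A-a),2),np.round(T,4))); pt=T;a=A
    return out
for r in plan(24,1.62,np.radians(36)): print(r)
E
```

```text
13.2833 [0.4739 0.0792 0.1766] 6.140996332601556 [-3.4382 29.6188  7.3352] [4.0068 0.5153 0.2023] 0.1281520415083972
local x -0.05601132567837414 y 0.07917543788117067 z 0.17656502483301717
(np.float64(2.2), np.float64(-9.4), np.float64(1.5), array([-0.0538,  0.186 ]))
(np.float64(2.6), np.float64(-9.3), np.float64(1.5), array([-0.051 ,  0.1952]))
(np.float64(3.0), np.float64(-9.2), np.float64(1.5), array([-0.0475,  0.2043]))
(np.float64(3.4), np.float64(-9.0), np.float64(1.5), array([-0.0435,  0.213 ]))
(np.float64(3.7), np.float64(-8.9), np.float64(1.5), array([-0.0388,  0.2214]))
(np.float64(4.1), np.float64(-8.7), np.float64(1.5), array([-0.0336,  0.2295]))
(np.float64(4.4), np.float64(-8.5), np.float64(1.5), array([-0.0279,  0.2372]))
(np.float64(4.8), np.float64(-8.3), np.float64(1.5), array([-0.0217,  0.2445]))
(np.float64(5.1), np.float64(-8.1), np.float64(1.5), array([-0.015 ,  0.2513]))
(np.float64(5.5), np.float64(-7.8), np.float64(1.5), array([-0.0079,  0.2576]))
(np.float64(5.8), np.float64(-7.6), np.float64(1.5), array([-0.0004,  0.2634]))
(np.float64(6.1), np.float64(-
[... 283 characters left out ...]
np.float64(7.2), np.float64(-6.1), np.float64(1.5), array([0.042 , 0.2839]))
(np.float64(7.4), np.float64(-5.8), np.float64(1.5), array([0.0512, 0.2862]))
(np.float64(7.7), np.float64(-5.5), np.float64(1.5), array([0.0604, 0.2878]))
(np.float64(7.9), np.float64(-5.1), np.float64(1.5), array([0.0698, 0.2888]))
(np.float64(8.1), np.float64(-4.8), np.float64(1.5), array([0.0792, 0.2891]))
(np.float64(8.3), np.float64(-4.4), np.float64(1.5), array([0.0885, 0.2888]))
(np.float64(8.5), np.float64(-4.0), np.float64(1.5), array([0.0979, 0.2878]))
(np.float64(8.6), np.float64(-3.7), np.float64(1.5), array([0.1071, 0.2862]))
(np.float64(8.8), np.float64(-3.3), np.float64(1.5), array([0.1162, 0.284 ]))
```

View pics/w7.png

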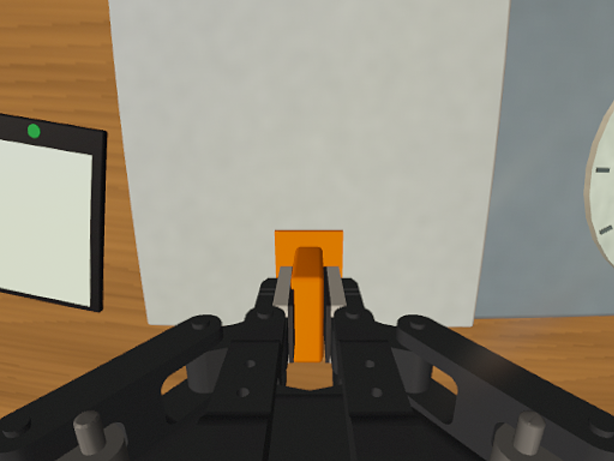

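Request:
jog_arm([
  {"slide":[0,-3,0],"rotation":[0,0,0]},
  {"slide":[0,0,0],"rotation":[0,0,0]},
])

```text
time: 13.5
tool_pos: [0.4739, 0.0793, 0.1766]
tool_rot: [-0.005, 0.999, 0.054, 0.001]
contact_force: [-3.6, 17.5, 5.7]
gripper_width: 0.129
```

Request:
jog_arm([
  {"slide":[0,-4,0],"rotation":[0,0,0]},
  {"slide":[2.2,0,-9.4],"rotation":[0,-1.5,0]},
  {"slide":[2.6,0,-9.3],"rotation":[0,-1.5,0]},
  {"slide":[3,0,-9.2],"rotation":[0,-1.5,0]},
  {"slide":[3.4,0,-9],"rotation":[0,-1.5,0]},
  {"slide":[3.7,0,-8.9],"rotation":[0,-1.5,0]},
  {"slide":[4.1,0,-8.7],"rotation":[0,-1.5,0]},
  {"slide":[4.4,0,-8.5],"rotation":[0,-1.5,0]},
  {"slide":[4.8,0,-8.3],"rotation":[0,-1.5,0]},
])

```text
time: 14.25
tool_pos: [0.5049, 0.0829, 0.2411]
tool_rot: [0.004, 0.993, 0.053, -0.109]
contact_force: [-5.7, 3.8, -3.7]
gripper_width: 0.125
```

```bash
python3 - <<'E'
from h import *
s=state(); R=toolR().as_matrix(); print(s["time"],s["tool_pos"],R.tolist(),s["contact_force"],s["ft_torque"],s["gripper_width"],s["joint_pos"])
p=np.load("p.npy"); tp=s["tool_pos"]; q=tp-np.array([p[0],p[1],0]); c,sn=np.cos(p[2]),np.sin(p[2])
print("local",c*q[0]+sn*q[1],-sn*q[0]+c*q[1],tp[2])
f=optics.grab_frame("scene"); save(f,"s8.png",(120,60,340,260),2.8)
E
```

```text
14.25 [0.5049 0.0829 0.2411] [[0.9707453834496436, 0.1054238513947771, -0.21572948817511317], [0.10348555275021558, -0.9944239135732527, -0.020293360629490206], [-0.21666596613955474, -0.002625199182566311, -0.9762422688278074]] [-5.6793  3.8485 -3.6973] [0.3839 1.0037 0.0402] 0.1248796640282348 [ 0.0254 -0.0746  1.7339 -0.0149  1.7002  1.49  ]
local -0.02479509450858705 0.07940778076470624 0.2411242042175435
```

View pics/s8.png

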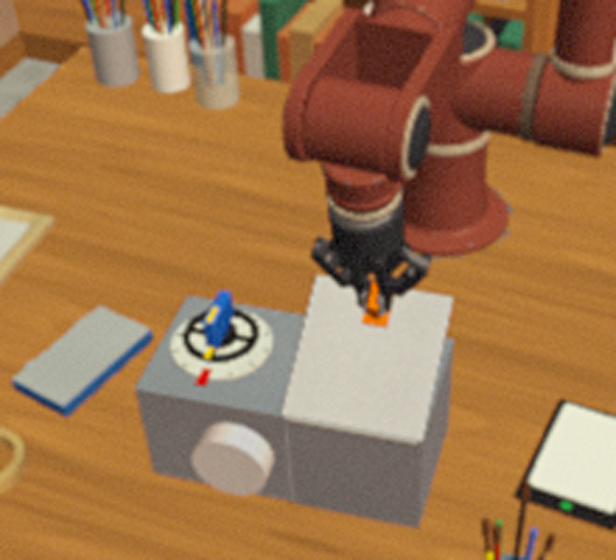

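The flap is following, now at about 30°, and the forces are small. Continuing the arc.

Request:
jog_arm([
  {"slide":[5.1,0,-8.1],"rotation":[0,-1.5,0]},
  {"slide":[5.5,0,-7.8],"rotation":[0,-1.5,0]},
  {"slide":[5.8,0,-7.6],"rotation":[0,-1.5,0]},
  {"slide":[6.1,0,-7.3],"rotation":[0,-1.5,0]},
  {"slide":[6.4,0,-7],"rotation":[0,-1.5,0]},
  {"slide":[6.7,0,-6.7],"rotation":[0,-1.5,0]},
  {"slide":[6.9,0,-6.4],"rotation":[0,-1.5,0]},
  {"slide":[7.2,0,-6.1],"rotation":[0,-1.5,0]},
])

```text
time: 14.97
tool_pos: [0.569, 0.0901, 0.2821]
tool_rot: [0.01, 0.976, 0.052, -0.211]
contact_force: [-7.5, 4.9, 0.7]
gripper_width: 0.124
```

```bash
python3 - <<'E'
from h import *
s=state(); R=toolR().as_matrix(); print(s["time"],s["tool_pos"],R[:,2],s["contact_force"],s["ft_torque"],s["gripper_width"],s["joint_pos"])
p=np.load("p.npy"); tp=s["tool_pos"]; q=tp-np.array([p[0],p[1],0]); c,sn=np.cos(p[2]),np.sin(p[2])
print("local",c*q[0]+sn*q[1],-sn*q[0]+c*q[1],tp[2])
E
```

```text
14.9667 [0.569  0.0901 0.2821] [-0.4117 -0.0407 -0.9104] [-7.5417  4.8958  0.7486] [ 0.5041  1.4215 -0.1438] 0.12381233903522872 [ 0.0398  0.1935  1.4172 -0.0262  1.9567  1.4995]
local 0.039738048601844905 0.07928714359438652 0.2820544401505303
```

Request:
jog_arm([
  {"slide":[7.4,0,-5.8],"rotation":[0,-1.5,0]},
  {"slide":[7.7,0,-5.5],"rotation":[0,-1.5,0]},
  {"slide":[7.9,0,-5.1],"rotation":[0,-1.5,0]},
  {"slide":[8.1,0,-4.8],"rotation":[0,-1.5,0]},
  {"slide":[8.3,0,-4.4],"rotation":[0,-1.5,0]},
  {"slide":[8.5,0,-4],"rotation":[0,-1.5,0]},
  {"slide":[8.6,0,-3.7],"rotation":[0,-1.5,0]},
  {"slide":[8.8,0,-3.3],"rotation":[0,-1.5,0]},
  {"slide":[0,0,0],"rotation":[0,0,0]},
])

```text
time: 15.72
tool_pos: [0.6446, 0.0985, 0.2824]
tool_rot: [0.015, 0.949, 0.051, -0.311]
contact_force: [-2.0, 7.3, 2.0]
gripper_width: 0.123
```

```bash
python3 - <<'E'
from h import *
s=state(); R=toolR().as_matrix(); print(s["time"],s["tool_pos"],R[:,2],s["contact_force"],s["ft_torque"],s["gripper_width"],s["joint_pos"])
p=np.load("p.npy"); tp=s["tool_pos"]; q=tp-np.array([p[0],p[1],0]); c,sn=np.cos(p[2]),np.sin(p[2])
print("local",c*q[0]+sn*q[1],-sn*q[0]+c*q[1],tp[2])
f=optics.grab_frame("scene"); save(f,"s9.png",(120,60,340,260),2.8)
f=optics.grab_frame("wrist"); save(f,"w9.png",None,1.2)
E
```

```text
15.7167 [0.6446 0.0985 0.2824] [-0.5885 -0.0596 -0.8063] [-1.963   7.329   1.9817] [ 0.5716  0.8346 -0.6672] 0.12327735190937676 [ 0.0505  0.5025  1.0819 -0.0366  2.1893  1.5027]
local 0.11581377905707187 0.0790789416848556 0.2823864079826635
```

View pics/s9.png

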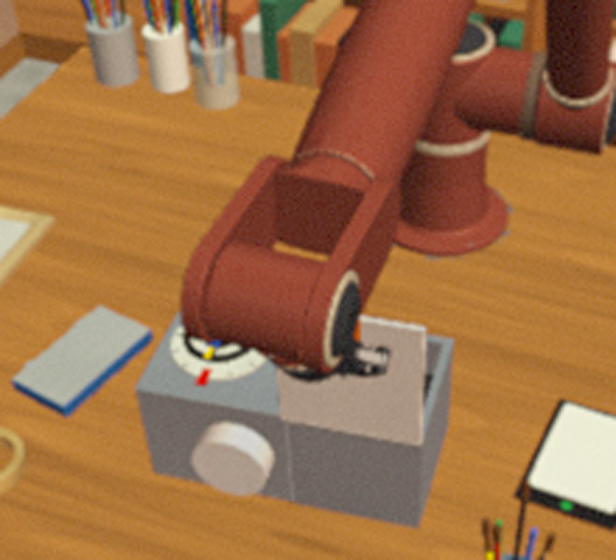

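View pics/w9.png

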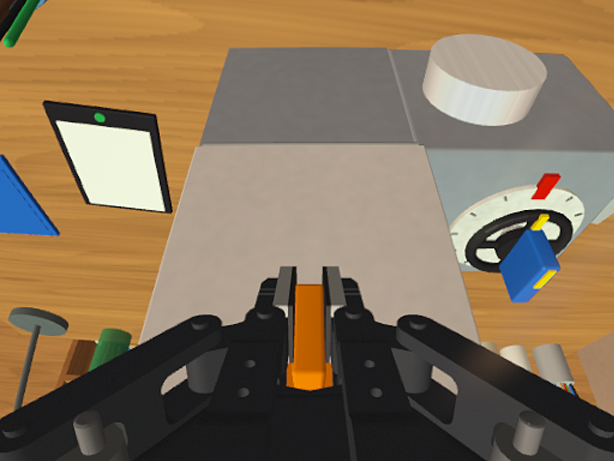

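Request:
jog_arm([
  {"slide":[0,0,0],"rotation":[0,0,0]},
  {"slide":[0,0,0],"rotation":[0,0,0]},
  {"slide":[0,0,0],"rotation":[0,0,0]},
  {"slide":[0,0,0],"rotation":[0,0,0]},
  {"slide":[0,0,0],"rotation":[0,0,0]},
  {"slide":[0,0,-10],"rotation":[0,0,0]},
  {"slide":[0,0,-20],"rotation":[0,0,0]},
  {"slide":[0,0,-30],"rotation":[0,0,0]},
  {"slide":[0,0,-30],"rotation":[0,0,0]},
  {"slide":[-15,0,-25],"rotation":[0,0,0]},
  {"slide":[-20,0,-27],"rotation":[0,0,0]},
  {"slide":[0,0,0],"rotation":[0,0,0]},
], fingers=1)

```text
time: 16.82
tool_pos: [0.6999, 0.1017, 0.4254]
tool_rot: [0.016, 0.951, 0.049, -0.303]
contact_force: [-1.0, 0.8, 2.5]
gripper_width: 1.001
```

```bash
python3 - <<'E'
from h import *
s=state(); R=toolR().as_matrix(); print(s["time"],s["tool_pos"],R.tolist(),s["contact_force"],s["gripper_width"],s["joint_pos"])
f=optics.grab_frame("scene"); save(f,"s10.png",(120,60,340,260),2.8)
E
```

```text
16.8167 [0.6999 0.1017 0.4254] [[0.8111326297523596, 0.10351004979859336, -0.5756296783016964], [0.08396130888787111, -0.9946281037988114, -0.0605428256973242], [-0.5788042463224136, 0.0007776401955947101, -0.8154661487240713]] [-1.0479  0.8378  2.5074] 1.001445588707117 [ 0.0515  0.6339  0.6648 -0.0489  2.4589  1.4907]
```

View pics/s10.png

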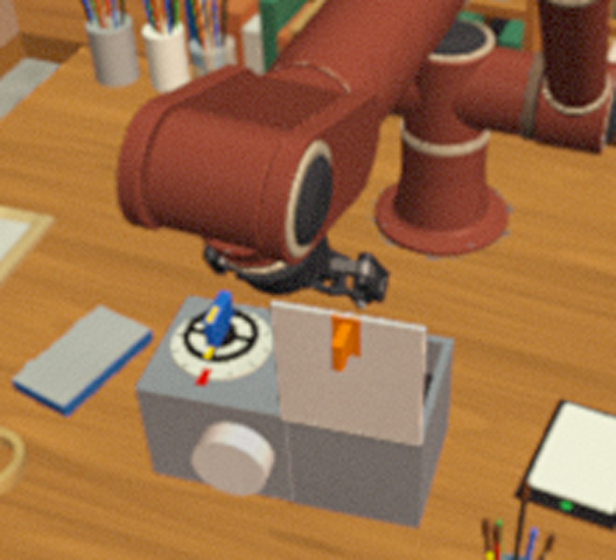

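Request:
jog_arm([
  {"slide":[0,0,0],"rotation":[0,7.1,0]},
  {"slide":[0,0,0],"rotation":[0,7.1,0]},
  {"slide":[0,0,0],"rotation":[0,7.1,0]},
  {"slide":[0,0,0],"rotation":[0,7.1,0]},
  {"slide":[0,0,0],"rotation":[0,7.1,0]},
  {"slide":[-36,0,0],"rotation":[0,0,0]},
  {"slide":[-36,0,0],"rotation":[0,0,0]},
  {"slide":[-36,0,0],"rotation":[0,0,0]},
  {"slide":[-36,0,0],"rotation":[0,0,0]},
  {"slide":[-36,0,0],"rotation":[0,0,0]},
  {"slide":[0,0,0],"rotation":[0,0,-7]},
  {"slide":[0,0,0],"rotation":[0,0,-7]},
  {"slide":[0,0,0],"rotation":[0,0,-7]},
  {"slide":[0,0,0],"rotation":[0,0,-7]},
  {"slide":[0,0,0],"rotation":[0,0,-7]},
  {"slide":[0,0,0],"rotation":[0,0,-7]},
  {"slide":[0,0,0],"rotation":[0,0,-7]},
  {"slide":[0,0,0],"rotation":[0,0,-7]},
  {"slide":[0,0,0],"rotation":[0,0,-7]},
  {"slide":[0,0,0],"rotation":[0,0,-7]},
])

```text
time: 18.53
tool_pos: [0.52, 0.0831, 0.4173]
tool_rot: [-0.003, 0.786, 0.618, -0.004]
contact_force: [0.2, -0.4, 0.4]
gripper_width: 0.998
```

Request:
jog_arm([
  {"slide":[0,0,0],"rotation":[0,0,-7]},
  {"slide":[0,0,0],"rotation":[0,0,-7]},
  {"slide":[0,0,0],"rotation":[0,0,-6.6]},
  {"slide":[0,0,0],"rotation":[0,0,0]},
  {"slide":[0,0,0],"rotation":[0,0,0]},
])

```text
time: 18.95
tool_pos: [0.5201, 0.0831, 0.4177]
tool_rot: [-0.003, 0.667, 0.745, -0.004]
contact_force: [-0.3, -0.2, -0.1]
gripper_width: 1.001
```

```bash
python3 - <<'E'
from h import *
s=state(); R=toolR().as_matrix(); print(s["time"],s["tool_pos"],R.tolist(),s["contact_force"],s["joint_pos"])
f=optics.grab_frame("wrist"); save(f,"w11.png",None,1.5)
p=np.load("p.npy"); print("exp",W(p,[-.01,.0775,.134]), proj(f,W(p,[-.01,.0775,.134]))*1.5)
for c,fr in(("wrist",f),):
  for d in place_of("filter_tab",c): print(c,d["uv"],d["score"],unproj(fr,d["uv"],.134))
E
```

```text
18.95 [0.5201 0.0831 0.4177] [[-0.1113933004790886, 0.9937268944398884, -0.009919267877762001], [0.9937763902181084, 0.11138912943160226, -0.0009736988938988814], [0.00013730783554907668, -0.00996599775863299, -0.9999503287840019]] [-0.2771 -0.1882 -0.1035] [ 0.0176 -0.2165  1.5624 -0.0008  1.8057 -0.0942]
exp [[0.5198 0.0827 0.134 ]] [[388.5856 227.2484]]
wrist [258.6, 152.8] 0.57 [0.5194 0.0808 0.134 ]
```

View pics/w11.png

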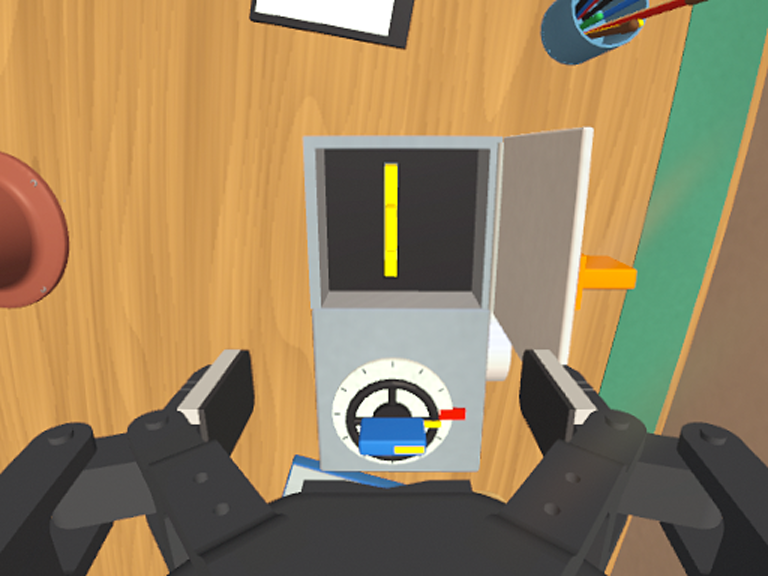

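Request:
jog_arm([
  {"slide":[-1,0,20],"rotation":[-0.57,0,0]},
  {"slide":[0,0,38],"rotation":[0,0,0]},
  {"slide":[0,0,38],"rotation":[0,0,0]},
  {"slide":[0,0,38],"rotation":[0,0,0]},
  {"slide":[0,0,30],"rotation":[0,0,0]},
  {"slide":[0,0,20],"rotation":[0,0,0]},
  {"slide":[0,0,10],"rotation":[0,0,0]},
  {"slide":[0,0,0],"rotation":[0,0,0]},
  {"slide":[0,0,0],"rotation":[0,0,0]},
], fingers=0.45)

```text
time: 19.8
tool_pos: [0.5209, 0.0823, 0.2253]
tool_rot: [0.001, 0.666, 0.746, 0.001]
contact_force: [0.2, 0.3, 1.5]
gripper_width: 0.45
```

```bash
python3 - <<'E'
from h import *
s=state(); R=toolR().as_matrix(); print(s["time"],s["tool_pos"],R.tolist(),s["contact_force"],s["gripper_width"])
f=optics.grab_frame("wrist"); save(f,"w12.png",None,1.5)
p=np.load("p.npy"); print("exp", proj(f,W(p,[-.01,.0775,.15]))*1.5)
for d in place_of("filter_tab","wrist"): print(d["uv"],d["score"],unproj(f,d["uv"],.134))
E
```

```text
19.8 [0.5209 0.0823 0.2253] [[-0.11387403047201888, 0.9934937499878256, 0.0016952637511581377], [0.9934951943448114, 0.11387375586223042, 0.0002579526988948336], [6.322834362303793e-05, 0.0017136105034168576, -0.999998529769529]] [0.2359 0.3404 1.4737] 0.4496965193094224
exp [[383.5126 292.8482]]
[258.3, 189.9] 0.58 [0.5219 0.0824 0.134 ]
```

View pics/w12.png

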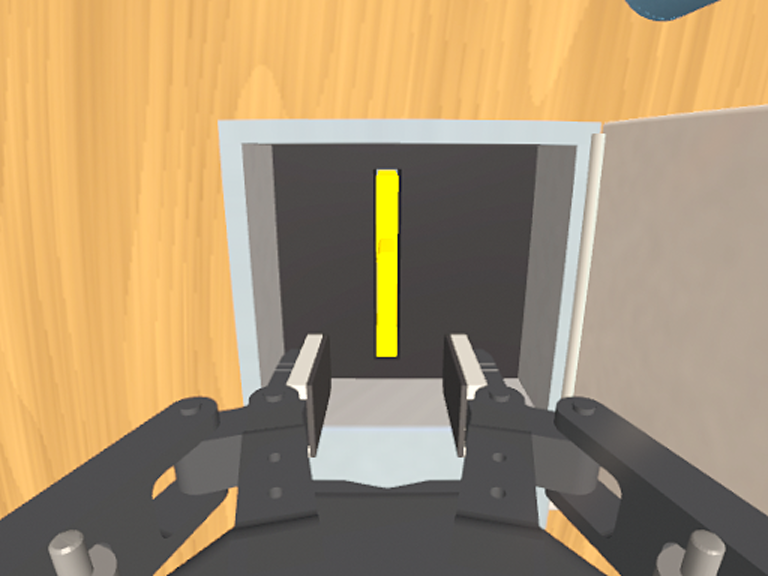

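Request:
jog_arm([
  {"slide":[0,1,30],"rotation":[0,0,0]},
  {"slide":[0,0,35],"rotation":[0,0,0]},
  {"slide":[0,0,25],"rotation":[0,0,0]},
  {"slide":[0,0,16],"rotation":[0,0,0]},
  {"slide":[0,0,0],"rotation":[0,0,0]},
  {"slide":[0,0,0],"rotation":[0,0,0]},
])

```text
time: 20.4
tool_pos: [0.5224, 0.0824, 0.1198]
tool_rot: [0.001, 0.665, 0.746, 0.001]
contact_force: [0.7, 0.5, 0.5]
gripper_width: 0.45
```

Request:
jog_arm([
  {"slide":[0,0,0],"rotation":[0,0,0]},
  {"slide":[0,0,0],"rotation":[0,0,0]},
  {"slide":[0,0,0],"rotation":[0,0,0]},
  {"slide":[0,0,0],"rotation":[0,0,0]},
  {"slide":[0,0,0],"rotation":[0,0,0]},
  {"slide":[0,0,0],"rotation":[0,0,0]},
], fingers=0)

```text
time: 20.9
tool_pos: [0.5233, 0.0824, 0.1215]
tool_rot: [0.002, 0.665, 0.747, 0.002]
contact_force: [-2.5, 0.2, 5.5]
gripper_width: 0.106
```

```bash
python3 - <<'E'
from h import *
s=state(); R=toolR().as_matrix(); print(s["time"],s["tool_pos"],R.tolist(),s["contact_force"],s["ft_torque"],s["gripper_width"])
f=optics.grab_frame("wrist"); save(f,"w13.png",None,1.2)
E
```

```text
20.9 [0.5233 0.0824 0.1215] [[-0.11453243080122917, 0.9934066589709977, 0.005052940415424293], [0.9934194359175524, 0.11453290136100751, 0.00019709663047787467], [-0.00038293082100537184, 0.005042263173407166, -0.9999872143913023]] [-2.5475  0.2467  5.5382] [-0.0005  0.4328 -0.0239] 0.10556110014590739
```

View pics/w13.png

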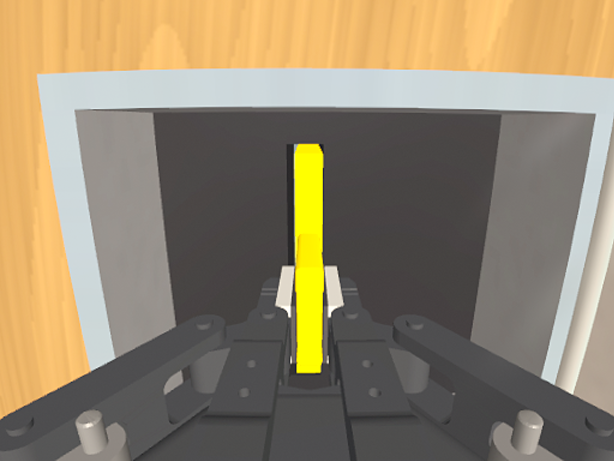

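Request:
jog_arm([
  {"slide":[0,0,-8],"rotation":[0,0,0]},
  {"slide":[0,0,-12],"rotation":[0,0,0]},
  {"slide":[0,0,-15],"rotation":[0,0,0]},
  {"slide":[0,0,-15],"rotation":[0,0,0]},
])

```text
time: 21.28
tool_pos: [0.5215, 0.0824, 0.1699]
tool_rot: [0.0, 0.665, 0.746, 0.0]
contact_force: [0.1, 0.0, -1.5]
gripper_width: 0.103
```

Request:
jog_arm([
  {"slide":[0,0,-18],"rotation":[0,0,0]},
  {"slide":[0,0,-18],"rotation":[0,0,0]},
  {"slide":[0,0,-18],"rotation":[0,0,0]},
  {"slide":[0,0,-20],"rotation":[0,0,0]},
  {"slide":[0,0,-20],"rotation":[0,0,0]},
  {"slide":[0,0,-20],"rotation":[0,0,0]},
  {"slide":[0,0,-20],"rotation":[0,0,0]},
  {"slide":[0,0,-20],"rotation":[0,0,0]},
  {"slide":[0,0,0],"rotation":[0,0,0]},
])

```text
time: 22.03
tool_pos: [0.5232, 0.0825, 0.3291]
tool_rot: [0.004, 0.665, 0.747, 0.004]
contact_force: [-0.5, -0.4, -0.5]
gripper_width: 0.105
```

```bash
python3 - <<'E'
from h import *
s=state(); R=toolR().as_matrix(); print(s["time"],s["tool_pos"],R.tolist(),s["contact_force"],s["ft_torque"],s["gripper_width"],s["joint_pos"])
f=optics.grab_frame("scene"); save(f,"s14.png",(120,30,370,260),2.5)
f=optics.grab_frame("wrist"); save(f,"w14.png",None,1.2)
E
```

```text
22.0333 [0.5232 0.0825 0.3291] [[-0.11457469445202377, 0.9933553893243543, 0.010849418946926176], [0.993414277467854, 0.11457710106936721, 0.00040153899130312976], [-0.000844224050191039, 0.010823973891345842, -0.9999410627006736]] [-0.5223 -0.4066 -0.5384] [ 0.0539 -0.0343 -0.0403] 0.1052758958838637 [ 0.0156 -0.2231  1.7116  0.0002  1.6422 -0.0992]
```

View pics/s14.png

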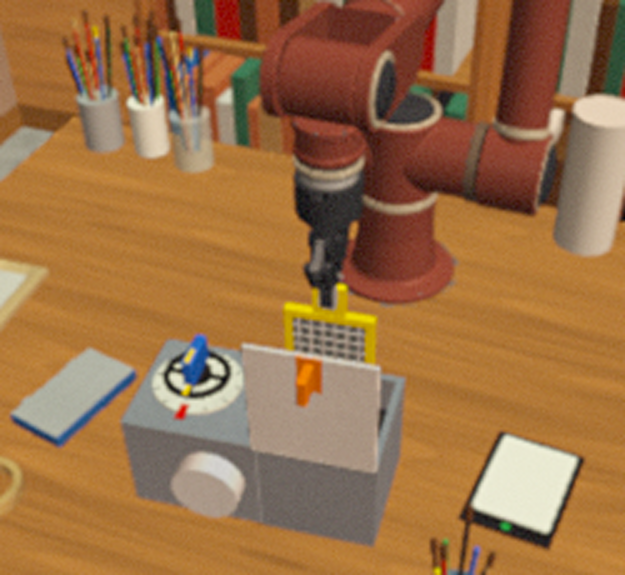

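View pics/w14.png

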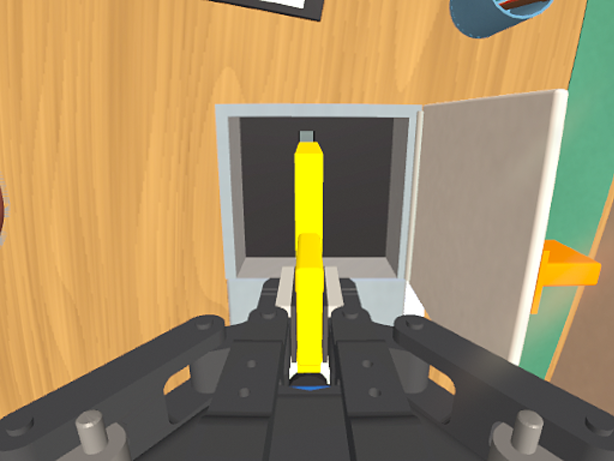

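Request:
jog_arm([
  {"slide":[3,0,-5],"rotation":[0.5,0,0]},
  {"slide":[10,-3,-5],"rotation":[0,0,0]},
  {"slide":[18,-4,0],"rotation":[0,0,0]},
  {"slide":[22,-5,0],"rotation":[0,0,0]},
  {"slide":[22,-5,0],"rotation":[0,0,0]},
  {"slide":[22,-5,0],"rotation":[0,0,0]},
  {"slide":[22,-5,0],"rotation":[0,0,0]},
  {"slide":[22,-5,0],"rotation":[0,0,0]},
  {"slide":[22,-5,0],"rotation":[0,0,0]},
  {"slide":[22,-5,0],"rotation":[0,0,0]},
  {"slide":[22,-5,0],"rotation":[0,0,0]},
  {"slide":[22,-5,0],"rotation":[0,0,0]},
  {"slide":[16,-5,0],"rotation":[0,0,0]},
  {"slide":[9,-2,0],"rotation":[0,0,0]},
  {"slide":[4,-1,0],"rotation":[0,0,0]},
  {"slide":[0,0,0],"rotation":[0,0,0]},
  {"slide":[0,0,0],"rotation":[0,0,0]},
  {"slide":[0,0,0],"rotation":[0,0,0]},
  {"slide":[0,0,0],"rotation":[0,0,0]},
])

```text
time: 23.72
tool_pos: [0.4327, 0.3311, 0.3331]
tool_rot: [-0.002, 0.666, 0.746, -0.003]
contact_force: [0.2, 0.5, -1.3]
gripper_width: 0.109
```

```bash
python3 - <<'E'
from h import *
s=state(); R=toolR().as_matrix(); print(s["time"],s["tool_pos"],R.tolist(),s["contact_force"],s["gripper_width"],s["joint_pos"])
f=optics.grab_frame("scene"); save(f,"s15.png",(120,60,400,300),2.5)
for c in("scene","top"):
    f=optics.grab_frame(c)
    for d in place_of("lightpad",c): print(c,"pad",unproj(f,d["uv"],.0)[:2],d["score"])
    for d in place_of("filter",c): print(c,"filter",d["uv"],proj(f,[s["tool_pos"][0],s["tool_pos"][1],s["tool_pos"][2]-.1035]))
f=optics.grab_frame("wrist"); save(f,"w15.png",None,1.2)
f=optics.grab_frame("top"); save(f,"t15.png",(160,120,350,260),4)
E
```

```text
23.7167 [0.4327 0.3311 0.3331] [[-0.11327655268817909, 0.9935353378642063, -0.0074803092275548405], [0.9935634885795593, 0.11327235992658354, -0.0009831776435424164], [-0.0001295094530717124, -0.007543533105923828, -0.9999715387627698]] [ 0.1861  0.4873 -1.3189] 0.10885092475501529 [ 0.5151 -0.1746  1.6632  0.0028  1.66    0.4018]
scene pad [0.3389 0.5645] 0.92
scene pad [0.4403 0.3406] 0.78
scene filter [333.8, 177.4] [[335.7411 177.4624]]
top pad [0.4377 0.3517] 0.64
top pad [0.3429 0.5572] 0.62
top filter [185.3, 217.8] [[183.8579 214.7183]]
```

View pics/s15.png

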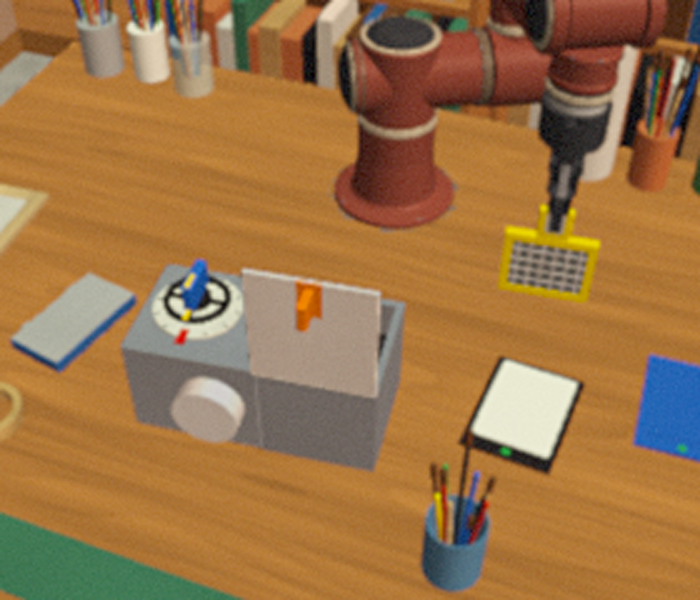

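View pics/w15.png

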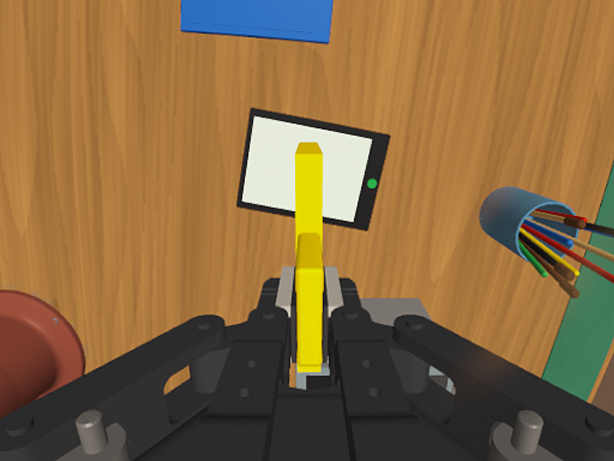

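View pics/t15.png

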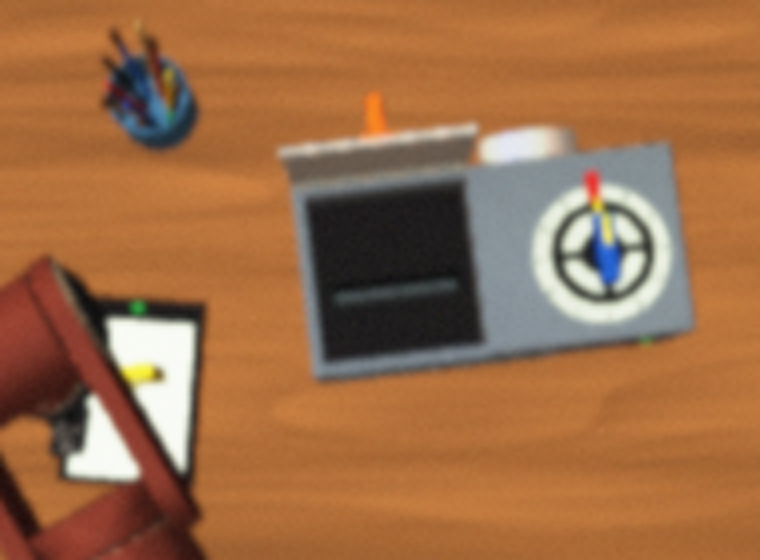

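```bash
python3 - <<'E'
from h import *
f=optics.grab_frame("wrist")
print(np.mean([unproj(f,np.array(u)/1.2,.008)[:2] for u in((253,108),(389,135),(367,230),(238,207))],0))
f=optics.grab_frame("top")
print(np.mean([unproj(f,np.array(u)/2.7+[110,130],.008)[:2] for u in((186,175),(273,180),(264,300),(177,295))],0))
f=optics.grab_frame("scene")
print(np.mean([unproj(f,np.array(u)/2.5+[120,60],.008)[:2] for u in((503,358),(582,378),(549,462),(463,440))],0))
for q in((.434,.333,.23),): print(proj(optics.grab_frame("scene"),q))
s=state(); print(s["tool_pos"],s["time"])
E
```

```text
[0.4333 0.338 ]
[0.4292 0.33  ]
[0.4245 0.3404]
[[336.2622 177.7784]]
[0.4324 0.3319 0.3332] 24.3667
```

Request:
jog_arm([
  {"slide":[2,-1,6],"rotation":[-0.3,0,0]},
  {"slide":[0,0,12],"rotation":[0,0,0]},
  {"slide":[0,0,12],"rotation":[0,0,0]},
  {"slide":[0,0,6],"rotation":[0,0,0]},
  {"slide":[0,0,2],"rotation":[0,0,0]},
  {"slide":[0,0,0],"rotation":[0,0,0]},
  {"slide":[0,0,0],"rotation":[0,0,0]},
  {"slide":[0,0,0],"rotation":[0,0,0]},
  {"slide":[0,0,0],"rotation":[0,0,0]},
  {"slide":[0,0,0],"rotation":[0,0,0]},
  {"slide":[0,0,0],"rotation":[0,0,0]},
  {"slide":[0,0,0],"rotation":[0,0,0]},
  {"slide":[0,0,0],"rotation":[0,0,0]},
])

```text
time: 25.45
tool_pos: [0.4311, 0.3337, 0.2953]
tool_rot: [-0.001, 0.665, 0.746, -0.001]
contact_force: [0.5, 0.2, -2.1]
gripper_width: 0.107
```

```bash
python3 - <<'E'
from h import *
f=optics.grab_frame("scene"); save(f,"s16.png",(120,60,400,300),2.5)
s=state(); print(s["time"],s["tool_pos"],s["joint_vel"],toolR().as_matrix()[:,2],s["contact_force"],s["gripper_width"])
E
```

```text
25.5 [0.431  0.3337 0.2952] [-0.0006  0.0003  0.002   0.0012  0.001   0.0005] [-0.0022 -0.0001 -1.    ] [ 0.5029  0.0307 -1.3166] 0.10527637966339637
```

View pics/s16.png

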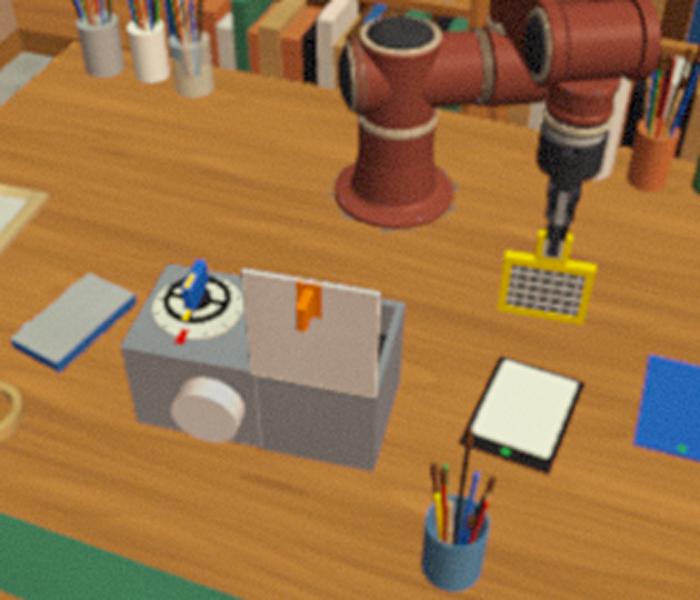

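The picture shows the plate held upright at about (548,285), with the flap standing at (312,330) and the pointer on the red mark at (183,330). The tin, the jar and the visible edge of the tape roll have not moved. Handing in.

```bash
python3 -c "
from plant import manip; print(manip.job_done())"
```

```text
the job is handed in; nothing more can be done
None
```

The job is handed in at 25.5 s on the robot's clock. I turned the wheel about 155° clockwise until the pointer was on the red mark, and let go. I then raised the flap by its fin to about 1.6 rad and released it; it stayed upright. Last, I drew the filter straight up out of its slot by its tab. The gripper still holds it over the black light pad.

**Last checks:**
- **Filter:** upright (tool tilt about 0.1°) and still, with its lower edge about 18 cm above the pad face. The tool was at (0.431, 0.334).
- **Pad centre:** it came out between (0.425, 0.330) and (0.436, 0.340) depending on the camera, so the filter is over the middle to within about 1 cm. The network's own estimate for the pad, up to (0.438, 0.352), disagreed slightly. I relied on the pad's corners instead.
- **Wheel and flap:** in the later pictures the pointer stands on the mark and the flap stands by itself.
- **Bystanders:** the tin and the jar look unmoved. Only the edge of the tape roll shows in the last crops, so I did not check it separately; the arm never went near it.
- **Forces:** the highest I read was about 30 N sideways on the wrist, from closing a little off-centre on the fin. I eased it before lifting.

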